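Set the rate lever and take up the shear box slack by four clicks

ROBOT

A 6-joint arm with a two-finger parallel gripper is mounted at the origin on the work surface. World frame = base frame: x ahead of the robot, y to its left, z up, the work surface at z = 0. Lengths are in mm, angles in rad, forces in N, time in s.
With the tool pointing down it reaches from about 350 to 875 mm from the base axis. Payload 4.2 kg.
Tool frame: the origin (TCP) lies on the centre line of the jaws, within the pads' length; the fingertips stand 14 mm ahead of it and the grasp point (between the pads) lies 5 mm behind it (robot.nose_length is the z of the fingertips in the tool frame, in mm); z points along the fingers, y is the line along which they close (so a half turn about z gives the same grasp; the last joint's range is limited). The gripper opens to 87 mm and grips with 3 to 60 N. Pads are 19 mm wide; open, the fingers measure 117 mm over their backs; the gripper's body (75 mm by 190 mm) begins 51 mm behind the grasp point.
Start: joints at [1.53, 0.385, 0.008, 0, -1.194, -0.259], TCP at [184.548, 597.111, 236.55] pointing down, gripper open.
Joint ranges: [-3.14, 3.14], [-1.21, 2.06], [-1.07, 1.41], [-3.16, 2.05], [-2.99, -0.16], [-3.1, 3.1]. Speed limits (rad/s): [2.79, 2.79, 3.14, 3.14, 3.14, 3.14].

INTERFACE

Orientations are given as a 3x3 rotation matrix whose columns are the frame's x, y, z axes.
In Python, from workcell import robot gives the robot as it stands. Calls block until the motion is done:
- robot.movep(position, orientation): joint-space move of the TCP to a pose.
- robot.line_to(position, frame=None, velocity=150): straight line of the TCP; frame=None keeps the orientation; velocity is the mean speed in mm/s.
- robot.move_j(angles): joint-space move.
- robot.move_gripper(opening, f_grip=None): opening from 0.0 (shut) to 1.0 (fully open); f_grip is the grip in N (None keeps the last); returns when the fingers have stopped.
- robot.hold(seconds).
- robot.ik(position, orientation): joint angles nearest the present ones, or None.
- robot.get_image(name): name is "side" or "top" or "wrist"; returns the picture (480x640x3 uint8, red, green, blue); there is no depth.
- robot.get_calibration(name): a dict with "camera_matrix" (3x3 intrinsics, pixels), "k1" (the pictures are not rectified: a ray, as slopes to the right and down, at radius r is drawn at 1 + k1 r^2 times it, then the intrinsics apply), "origin" and "rotation" of the camera in the world. Camera axes: x right, y up, looking along -z (the intrinsics and any distortion apply to the point x, -y, -z); pixel columns grow to the right and rows downward; lengths in mm; the calibration is good to about 2 mm. A picture is of the moment at which its call begins: read the wrist's pose just before it. get_calibration takes no time and is no camera call; for the wrist camera it gives the pose at the moment of the call.
A pose or a line that the arm cannot do raises robot.PlanningError and nothing moves.
- robot.close_job(): hands the job in; it is judged then, once.
Readings, each from a call of its own:
- robot.read_t(): time.
- robot.read_joint_pos(): joint angles.
- robot.read_qvel(): joint speeds.
- robot.read_joint_torque(): joint torques, N m.
- robot.read_tcp_pos(): TCP position.
- robot.read_orientation(): TCP orientation.
- robot.read_force(): force on the tool from outside, world axes, zero at the start.
- robot.read_wrist_torque(): the same for the moment, N m.
- robot.read_opening(): opening from 0.0 (shut) to 1.0 (fully open).
- robot.read_grip_force(): force on a finger pad.
Only numpy, scipy, OpenCV 4.12 (cv2) and the standard library are available. Lean on these libraries where they do the work, as an engineer would, in place of code of your own. Each camera call takes 0.05 s, during which the arm holds its last target. There are 200 camera calls.

TASK

On the grey rate box, swing the white-knobbed lever round until it points at the orange index and let go of it. Then take the black knob of the ratchet lever on the blue shear frame, advance it anticlockwise (seen from above) exactly four clicks of its toothed wheel, never slipping over into a fifth, and finish while still holding it in the fourth notch, because its spring pulls it back as soon as it is let go. Leave the other things on the bench where they are.

Things in the scene. Friction and masses are not known exactly. Their poses are not given: they have to be found in the camera images.
- rate_knob (a point): top centre of the white knob (upright cylinder, 22 mm across, 42 mm tall, spins freely on its pin) of the rate lever, a flat level steel lever on the grey rate box. Its x axis points from the lever's pivot out to the knob, z up. The knob's axis is 72 mm from the pivot; its top is 136 mm above the table, the lever's upper face 94 mm
- rate: the rate lever itself; origin on its upright pivot, over the centre of the round aluminium plate, 86 mm above the table; x axis along it to the knob. The lever has stiff friction (0.10 N m) and stays where it is left. It starts clockwise (seen from above) of the index, 0.4 to 1.7 rad short of it
- index_mark (a point): top of the orange index block (18 x 12 x 10 mm, 4 mm wide nose towards the pivot) clipped on the rim of the same round plate, 103 mm from the rate pivot, 86 mm above the table; fixed. The lever's end clears it. Its x axis points outward from the pivot through the block: the lever points at the index when both x axes agree (within 5 degrees is good)
- rate_box: the grey rate box, 170 x 150 mm, 70 mm tall, under a round aluminium plate 224 mm across whose top is 76 mm above the table; fixed. Origin on the table; the rate lever's pivot is 20 mm from it along the box's own +x. Its front faces its own -x
- ratchet_knob (a point): top centre of the black knob (upright cylinder, 24 mm across, 46 mm tall, spins freely on its pin) of the ratchet lever, a flat level steel lever on the blue shear frame. Its x axis points from the lever's pivot out to the knob, z up. The knob's axis is 120 mm from the pivot; its top is 165 mm above the table, the lever's upper face 119 mm
- ratchet: the ratchet lever itself; origin on its upright pivot, 107 mm above the table; x axis along it to the knob. At the start the lever rests at its home stop. It advances anticlockwise seen from above, at most 1.75 rad. A spring always pulls it home (about 6 N at the knob at home, 7.5 N at four clicks), more strongly than the notches hold, so when let go it runs home
- pawl_tip (a point): round nose (a small roller) of the brass pawl under the ratchet lever, sprung against the toothed wheel, 42 mm from the pivot. As the lever advances, the push needed at the knob is highest, about 9 to 11 N, when the pawl starts up a tooth, falls to 4 to 5 N just before it settles in the next notch (a click), and jumps up again as it meets the next tooth
- wheel_centre (a point): centre of the top face of the toothed steel wheel (78 mm across, teeth on one side) under the ratchet lever, on its pivot axis, 103 mm above the table; fixed, but turned on its shaft by an amount that differs: the first crest comes 0.12 to 0.29 rad after home. Its x axis points along notch zero; crests lie 0.125, 0.375, .. and notches 0.25, 0.50, 0.75, 1.00 rad anticlockwise of it
- shear_frame: blue bed of the hand-fed shear frame, 320 x 180 mm, 50 mm tall, with a brass shear box on a carriage (top 112 mm above the table) that the lever feeds, and an end block 110 mm tall at the far end; fixed. Origin on the table under its middle; the ratchet pivot is 10 mm from it along its own -x. Its front faces its own -x. One click is 0.25 rad, 30 mm at the knob
- tin: loose aluminium moisture tin, 56 mm across, 40 mm tall, origin under its middle; leave alone
- weight: loose brass weight with a knob, 44 mm across, 56 mm tall, origin under its middle; leave alone
- dish: loose white porcelain bowl, 90 mm across, 30 mm tall, origin under its middle; leave alone
- cutter: loose steel cutting ring, 64 mm across, 25 mm tall, origin under its middle; leave alone
- spatula: loose spatula lying on the table, leave alone
- reagent: loose amber bottle with a red cap, 56 mm across, 120 mm tall, origin under its middle; leave alone
- jar: loose glass jar with a black cap, 60 mm across, 75 mm tall, origin under its middle; leave alone

How it is judged:
By the outcome, as a careful person would: the job done as asked, in the order asked, and still so for the second after the job is handed in, while the arm keeps its last pose, push and grip.
It also fails if it takes over 72 s, if anything falls off the work surface, if the arm or the gripper's body presses on something with over 40 N, if the wrist force passes 120 N, or if a joint passes its speed limit or range.

## Working session

There is one attempt and no reset: what is moved stays moved. The work goes in short steps, each a Python script; the robot and the scene stay as the last script left them, time stands still between calls to the robot, and variables do not carry over. Pictures are saved under pics/ and viewed, at most 10 in all, crops included, and the job is handed in when it is done.

```bash
mkdir -p pics; ls; cat > h.py <<'E'
import numpy as np, cv2
from workcell import robot
def grab(n,name):
    c=robot.get_calibration(n); im=robot.get_image(n); cv2.imwrite(f'pics/{name}.png',im[:,:,::-1]); np.savez(f'pics/{name}.npz',im=im,K=c['camera_matrix'],k1=c['k1'],o=c['origin'],R=c['rotation']); return load(name)
def load(name): return dict(np.load(f'pics/{name}.npz'))
def ray(c,u,v):
    K=c['K']; d=np.array([(u-K[0,2])/K[0,0],(v-K[1,2])/K[1,1]]); s=d.copy()
    for _ in range(20): s=d/(1+c['k1']*(s@s))
    r=c['R']@np.array([s[0],-s[1],-1]); return c['o'],r/np.linalg.norm(r)
def onz(c,u,v,z):
    o,r=ray(c,u,v); return o+r*(z-o[2])/r[2]
def tri(*obs):
    A=np.zeros((3,3));b=np.zeros(3);L=[]
    for c,u,v in obs:
        o,r=ray(c,u,v);P=np.eye(3)-np.outer(r,r);A+=P;b+=P@o;L.append((o,P))
    x=np.linalg.solve(A,b); return x,[round(float(np.linalg.norm(P@(x-o))),1) for o,P in L]
def proj(c,p):
    q=c['R'].T@(np.array(p)-c['o']); s=np.array([q[0],-q[1]])/-q[2]; s=s*(1+c['k1']*(s@s)); return c['K'][:2,:2]@s+c['K'][:2,2]
E
python3 - <<'E'
from h import *
for n in('top','side','wrist'):
    c=grab(n,n+'0'); print(n,c['o'].round(),c['R'].round(2).tolist(),c['K'][0,0],c['k1'])
print(robot.read_t(),robot.read_orientation().round(3).tolist())
E
```

```text
pics
top [ 460.  -13. 1548.] [[0.01, 1.0, -0.08], [-1.0, 0.01, 0.01], [0.01, 0.08, 1.0]] 615.087166274762 -0.19072665454682508
side [ 437.  855. 1183.] [[-0.99, 0.1, -0.08], [-0.13, -0.78, 0.62], [-0.0, 0.62, 0.78]] 616.100493369522 0.01511680397769387
wrist [261. 573. 384.] [[-0.3, 0.91, 0.28], [-0.96, -0.28, -0.08], [0.0, -0.29, 0.96]] 432.38490844237543 -0.06401941558601604
0.15 [[0.955, -0.295, -0.0], [-0.295, -0.955, -0.002], [0.0, 0.002, -1.0]]
```

View pics/top0.png

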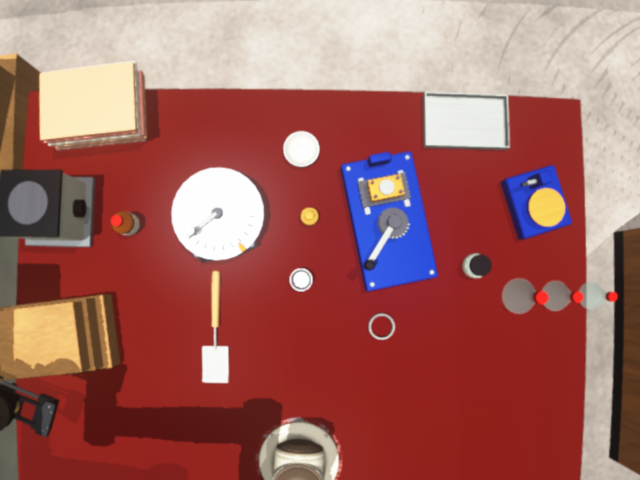

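View pics/side0.png

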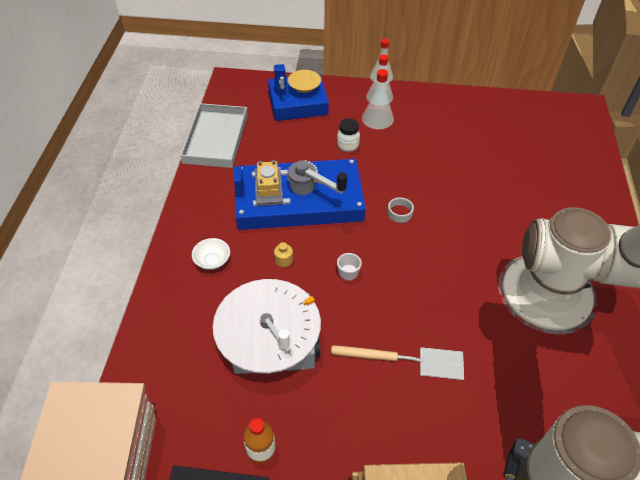

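The top view shows the rate plate at about (218,214), with its white knob near (194,233) and the orange index near (242,246). The ratchet pivot is near (393,222) and its black knob near (370,265). In the side view the white knob is near (284,337), the index near (309,301), and the black knob near (342,180). I'll enlarge these areas.

```bash
python3 - <<'E'
from h import *
t=load('top0');s=load('side0')
def crop(c,x,y,w,h,f): return cv2.resize(c['im'][y:y+h,x:x+w,::-1],(w*f,h*f),interpolation=cv2.INTER_CUBIC)
a=np.hstack([crop(t,168,164,100,75+25,4),crop(t,340,190,100,100,4)])[:,:800]
b=np.hstack([crop(s,210,275,120,60+20,3),crop(s,260,150,120,80,3)])
b=np.pad(b,((0,0),(0,800-b.shape[1]),(0,0)))[:200*3]
im=np.vstack([a,b])[:600]; cv2.imwrite('pics/crop.png',im)
print(im.shape)
for n,c in(('top',t),('side',s)):
    h=cv2.cvtColor(c['im'],cv2.COLOR_RGB2HSV)
    m=cv2.inRange(h,(8,150,150),(25,255,255))
    k,l,st,ce=cv2.connectedComponentsWithStats(m)
    print(n,[(st[i,4],ce[i].round(1).tolist()) for i in range(1,k) if st[i,4]>8])
for n,p in dict(ratepiv=(218,214,86),rk=(193,234,136),idx=(242,246,86),rapiv=(393,222,119),rak=(370,265,165)).items(): print(n,onz(t,*p).round())
E
```

```text
(600, 800, 3)
top [(np.int32(304), [385.0, 189.0]), (np.int32(978), [546.1, 206.9]), (np.int32(264), [309.0, 215.6]), (np.int32(99), [121.3, 227.8]), (np.int32(16), [242.0, 247.8]), (np.int32(20), [211.0, 317.5])]
side [(np.int32(122), [294.3, 78.7]), (np.int32(115), [310.7, 79.0]), (np.int32(26), [302.3, 88.2]), (np.int32(10), [269.1, 161.8]), (np.int32(117), [267.9, 188.5]), (np.int32(138), [283.2, 250.5]), (np.int32(60), [309.2, 300.2]), (np.int32(365), [258.2, 439.1])]
ratepiv [609. 201.  86.]
rk [557. 251. 136.]
idx [534. 141.  86.]
rapiv [ 593. -214.  119.]
rak [ 491. -156.  165.]
```

View pics/crop.png

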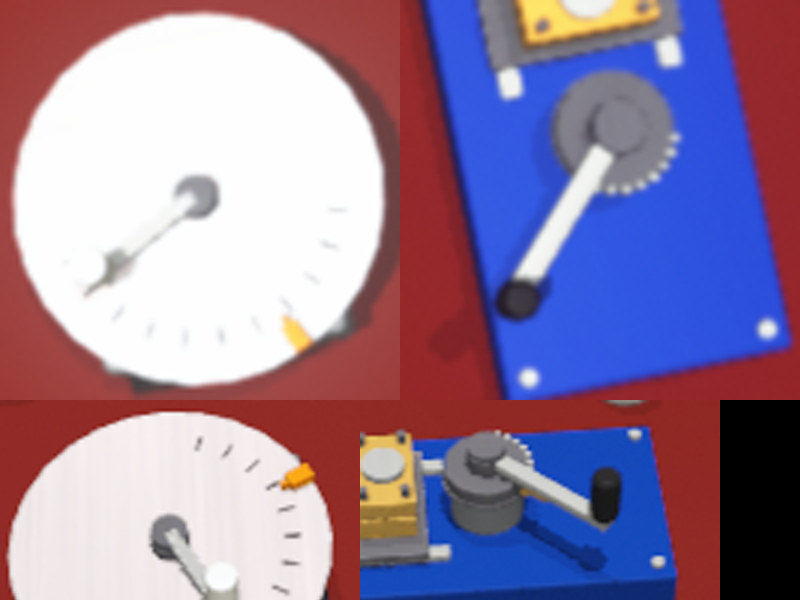

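```bash
python3 - <<'E'
from h import *
R=np.diag([1.,-1,-1])
for n,p in(('w1',[490,260,300]),('w2',[490,140,300]),('w3',[470,-120,320]),('w4',[470,-240,320])):
    robot.movep(p,R); grab('wrist',n); print(n,robot.read_t(),robot.read_tcp_pos().round(1),robot.read_force().round(2),robot.read_joint_pos().round(2))
ims=[load(n)['im'][:,:,::-1] for n in('w1','w2','w3','w4')]
a=np.vstack([np.hstack(ims[:2]),np.hstack(ims[2:])]); cv2.imwrite('pics/w.png',cv2.resize(a,(800,600),interpolation=cv2.INTER_AREA))
E
```

```text
w1 1.8833 [489.7 260.8 299.7] [-0.6  -0.01 -0.09] [ 0.78  0.23 -0.06 -0.   -1.29  0.79]
w2 2.4833 [490.1 140.4 300.1] [-0.26 -0.33 -0.66] [ 0.6   0.15 -0.16 -0.   -1.26  0.97]
w3 3.5583 [ 470.5 -118.9  319.7] [ 0.29  0.22 -0.27] [ 0.09  0.09 -0.18 -0.   -1.3   1.48]
w4 4.1583 [ 470.4 -239.2  319.7] [-0.02 -0.8   0.29] [-0.16  0.17 -0.08 -0.   -1.32  1.73]
```

View pics/w.png

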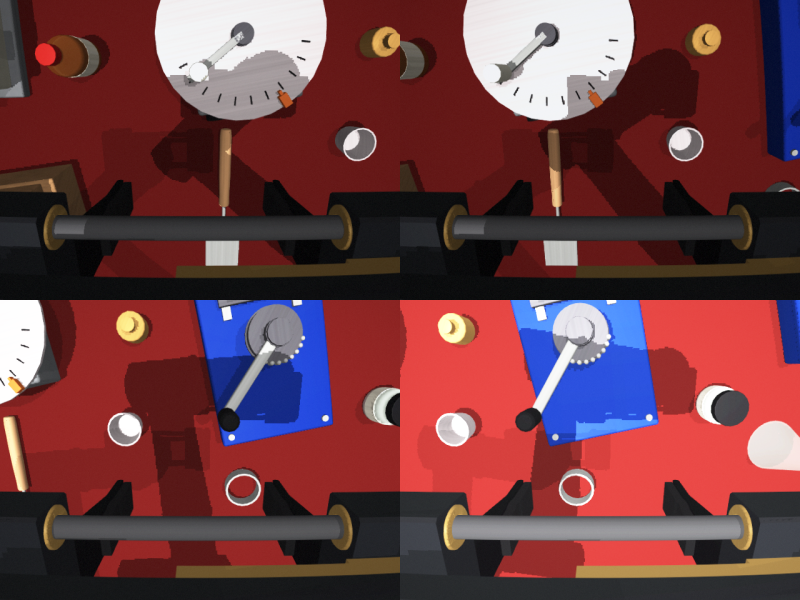

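The wrist views show the plate, white knob, hub and index in w1 and w2, and the toothed wheel, hub and black knob in w3 and w4. I'll enlarge them once more to pick the pixels.

```bash
python3 - <<'E'
from h import *
W=[load('w%d'%i) for i in(1,2,3,4)]
def box(i,x,y): return cv2.resize(W[i]['im'][y:y+150,x:x+200,::-1],(400,300),interpolation=cv2.INTER_CUBIC)
org=[(290,30),(130,30),(335,5),(180,5)]
b=[box(i,*o) for i,o in enumerate(org)]
for im,o in zip(b,org):
    for k in range(0,200,20): cv2.line(im,(2*k,0),(2*k,4 if k%100 else 12),(0,255,255),1); 
    for k in range(0,150,10): cv2.line(im,(0,2*k),(4 if k%50 else 12,2*k),(0,255,255),1)
cv2.imwrite('pics/z.png',np.vstack([np.hstack(b[:2]),np.hstack(b[2:])]))
b4=[W[2]['im'][150:240,300:420]]
for i,n in((0,'w1'),(1,'w2')):
    h=cv2.cvtColor(W[i]['im'],cv2.COLOR_RGB2HSV); m=cv2.inRange(h,(6,150,80),(22,255,255)); m[:120]=0;m[190:]=0
    k,l,st,ce=cv2.connectedComponentsWithStats(m); print(n,[(st[j].tolist(),ce[j].round(1).tolist()) for j in range(1,k) if st[j,4]>60])
    g=cv2.medianBlur(cv2.cvtColor(W[i]['im'],cv2.COLOR_RGB2GRAY),3)
    print('hub',cv2.HoughCircles(g[20:100,150:450],cv2.HOUGH_GRADIENT,1,40,param1=150,param2=14,minRadius=8,maxRadius=26))
for i,n in((2,'w3'),(3,'w4')):
    m=(W[i]['im'].max(2)<50).astype(np.uint8); m[:150]=0;m[230:]=0
    k,l,st,ce=cv2.connectedComponentsWithStats(m); print(n,[(st[j].tolist(),ce[j].round(1).tolist()) for j in range(1,k) if st[j,4]>150])
E
```

```text
w1 [([444, 144, 26, 29, 397], [455.4, 158.4])]
hub [[[237.5  34.5  18.2]]]
w2 [([301, 144, 24, 29, 356], [312.2, 158.4])]
hub [[[83.5 35.5 20.4]]]
w3 [([617, 150, 23, 52, 917], [629.8, 176.2]), ([348, 173, 35, 38, 996], [364.9, 191.2])]
w4 [([498, 150, 20, 46, 233], [504.0, 168.8]), ([185, 173, 41, 37, 928], [205.7, 190.6])]
```

View pics/z.png

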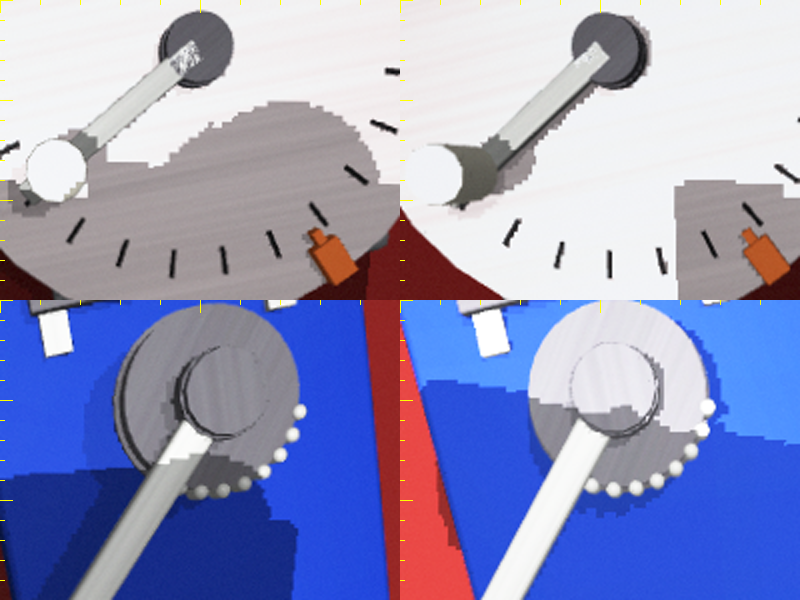

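```bash
python3 - <<'E'
from h import *
w1,w2,w3,w4=[load('w%d'%i) for i in(1,2,3,4)]
t=load('top0');s=load('side0')
P={}
for n,a in dict(rk=((w1,318,115),(w2,147.5,117)),rp=((w1,389.5,53),(w2,231.5,52.5)),ix=((w1,455.5,157),(w2,312.5,157)),
  ak=((w3,366,190),(w4,202,190)),ap=((w3,448,50.5),(w4,286.5,50))).items():
    P[n],e=tri(*a); print(n,P[n].round(1),e,'top',proj(t,P[n]).round(1),'side',proj(s,P[n]).round(1))
def rel(a,b): d=P[a]-P[b]; return np.hypot(*d[:2]).round(1),np.arctan2(d[1],d[0]).round(3)
print(rel('rk','rp'),rel('ix','rp'),rel('ak','ap'))
E
```

```text
rk [567.4 259.5 133.9] [0.1, 0.1] top [189.5 229.5] side [283.  333.7]
rp [614.  204.8  94.3] [0.4, 0.4] top [215.9 211.7] side [265.4 317.9]
ix [533.5 143.   80.7] [0.1, 0.1] top [241.4 246.1] side [308.1 300.5]
ak [ 495.  -155.6  153.4] [0.1, 0.1] top [369.2 263.3] side [340.5 177.9]
ap [ 595.3 -217.5  122.5] [0.4, 0.4] top [394.6 221.1] side [301.5 165.1]
(np.float64(71.9), np.float64(2.276)) (np.float64(101.5), np.float64(-2.488)) (np.float64(117.8), np.float64(2.588))
```

```bash
python3 - <<'E'
from h import *
w=[load('w%d'%i) for i in(3,4)]
b=[]
for c,x in zip(w,(330,165)):
    im=cv2.convertScaleAbs(c['im'][160:225,x:x+80,::-1],alpha=2.5); im=cv2.resize(im,(400,325),interpolation=cv2.INTER_CUBIC)
    for k in range(0,80,10): cv2.line(im,(5*k,0),(5*k,8),(0,255,255),1); cv2.line(im,(0,5*k),(8,5*k),(0,255,255),1)
    b.append(im)
cv2.imwrite('pics/k.png',np.hstack(b))
E
```

```text
(no output)
```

View pics/k.png

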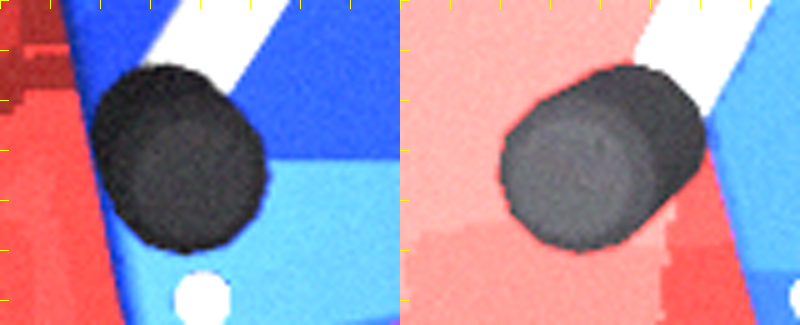

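The black knob's top face is centred at about (367.6,194.6) in w3 and (200.6,194.6) in w4. My earlier picks were too high because they were partly on the knob's side.

```bash
python3 - <<'E'
from h import *
w3,w4=load('w3'),load('w4')
k,e=tri((w3,367.6,194.6),(w4,200.6,194.6)); print(k.round(1),e, onz(w3,367.6,194.6,165).round(1),onz(w4,200.6,194.6,165).round(1))
# wheel / hub alternatives
for z in(119,125): print(z,onz(w3,448,50.5,z).round(1),onz(w4,286.5,50,z).round(1))
print(onz(w3,440.5,52,103).round(1),onz(w4,180+(617.5-400)/2,5+47.5,103).round(1))
w1,w2=load('w1'),load('w2')
print(onz(w1,318,115,136).round(1),onz(w2,147.5,117,136).round(1),onz(w1,389.5,53,97).round(1),onz(w2,231.5,52.5,97).round(1),onz(w1,455.5,157,86).round(1),onz(w2,312.5,157,86).round(1))
E
```

```text
[ 492.8 -156.1  160. ] [0.1, 0.1] [ 493.8 -155.5  165. ] [ 493.7 -157.4  165. ]
119 [ 596.2 -218.5  119. ] [ 595.3 -217.3  119. ]
125 [ 595.4 -216.8  125. ] [ 594.5 -217.7  125. ]
[ 597.1 -217.2  103. ] [ 595.5 -218.   103. ]
[567.5 259.5 136. ] [567.4 258.7 136. ] [613.2 205.2  97. ] [614.1 204.3  97. ] [534.1 144.7  86. ] [533.9 143.   86. ]
```

```bash
python3 - <<'E'
from h import *
R=np.diag([1.,-1,-1]); p=np.array([614,204.8]); r=71.9; a0=2.277; a1=3.793; z=114
pt=lambda a,z=z: [p[0]+r*np.cos(a),p[1]+r*np.sin(a),z]
robot.move_gripper(0.65,25)
robot.movep(pt(a0,200),R); robot.line_to(pt(a0))
print(robot.read_t(),robot.read_tcp_pos().round(1),robot.read_force().round(1))
robot.move_gripper(0,20); print(robot.read_opening()*87,robot.read_grip_force(),robot.read_force().round(1))
for i,a in enumerate(np.linspace(a0,a1,14)[1:]):
    robot.line_to(pt(a),velocity=80)
    if i%4==0: print(robot.read_tcp_pos().round(1),robot.read_force().round(1))
robot.hold(.3); q=robot.read_tcp_pos(); print(robot.read_t(),q.round(1),np.arctan2(*(q[:2]-p)[::-1])%6.283,robot.read_force().round(1))
robot.move_gripper(0.6); robot.line_to(pt(a1,240)); robot.line_to([490,140,300]); robot.hold(.2)
c=grab('wrist','v1'); print(robot.read_t())
cv2.imwrite('pics/v1c.png',cv2.resize(c['im'][20:200,110:350,::-1],(720,540)))
E
```

```text
7.5917 [568.2 259.6 115. ] [ 0.9 -0.  -0.2]
21.302931071145473 19.998980419768486 [-1.  -0.2  0.3]
[560.8 253.4 114.1] [-1.8 -0.6  2.4]
[544.6 224.4 114. ] [-4.3  0.3  4. ]
[543.1 190.8 114. ] [-4.8 -2.2  6.2]
[557.  160.3 114. ] [-2.2 -4.1  4.9]
11.9417 [556.8 160.7 114. ] 3.7985814024579 [-2.9 -3.6  4.9]
14.7667
```

View pics/v1c.png

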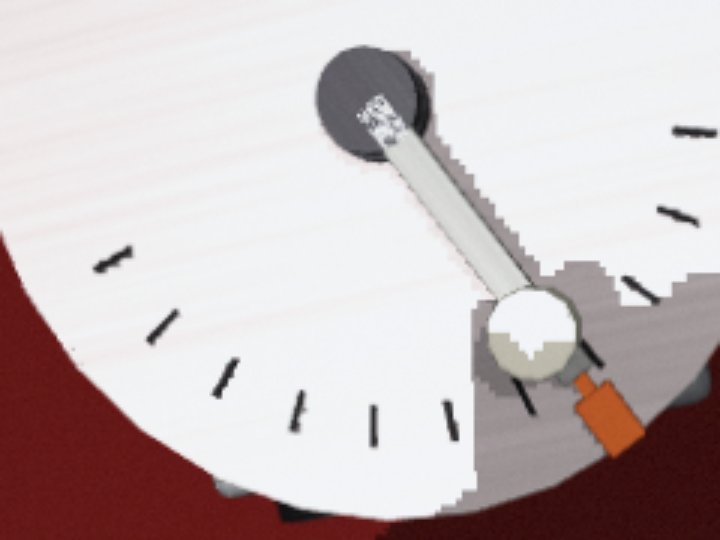

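The lever now points at the orange block: the knob is at about (287.7,131) and the index at (312.5,157). I'll check the angle numerically, then grasp the ratchet knob.

```bash
python3 - <<'E'
from h import *
c=load('v1'); p=np.array([614,204.8])
f=lambda q:(q[:2],np.hypot(*(q[:2]-p)),np.arctan2(*(q[:2]-p)[::-1])%6.283)
print(f(onz(c,110+533/3,20+333/3,136)),f(onz(c,110+612/3,20+415/3,86)))
R=np.diag([1.,-1,-1]); k=[493.8,-156.4]
robot.movep([*k,240],R); robot.line_to([*k,140],velocity=120); robot.hold(.2)
print(robot.read_t(),robot.read_tcp_pos().round(1),robot.read_force().round(1))
robot.move_gripper(0,45); robot.hold(.2)
print(robot.read_opening()*87,robot.read_grip_force(),robot.read_force().round(1),robot.read_tcp_pos().round(1),robot.read_t(),robot.read_joint_pos().round(2))
E
```

```text
(array([556.88377334, 159.87538955]), np.float64(72.66693864997097), np.float64(3.8078913883124406)) (array([532.67775749, 141.68486663]), np.float64(102.94089171369548), np.float64(3.801411501551608))
17.1083 [ 494.2 -156.4  140.7] [ 0.7  0.5 -0.2]
23.373339307852795 45.00009153038263 [1.1 6.1 1.8] [ 493.9 -155.9  140. ] 17.9333 [ 0.01  0.3  -0.39 -0.   -0.88  1.56]
```

Rate lever agrees with the index to 0.4°. Now I'll advance the ratchet in small steps and log the push.

```bash
cat > adv.py <<'E'
from h import *
import sys
P=np.array([595.8,-217.6]); r=119.4
def ang(): 
    q=robot.read_tcp_pos()[:2]-P; return np.arctan2(q[1],q[0])%6.2832
def push():
    f=np.mean([robot.read_force()[:2] for _ in range(3)],0); a=ang(); return -f@np.array([-np.sin(a),np.cos(a)]), f@np.array([np.cos(a),np.sin(a)])
def go(d): 
    a=2.601+d; robot.line_to([P[0]+r*np.cos(a),P[1]+r*np.sin(a),140],velocity=40); robot.hold(.08)
E
python3 - <<'E'
from adv import *
for d in np.arange(.025,.701,.025):
    go(d); t,rad=push(); print(f'{d:.3f} {ang()-2.601:.3f} push {t:.1f} rad {rad:.1f}')
print(robot.read_t(),robot.read_force())
E
```

```text
0.025 0.018 push 5.5 rad 2.1
0.050 0.043 push 6.0 rad 2.0
0.075 0.068 push 5.4 rad 0.8
0.100 0.093 push 5.6 rad 1.1
0.125 0.117 push 6.5 rad 2.1
0.150 0.140 push 7.7 rad 2.0
0.175 0.162 push 8.6 rad 1.3
0.200 0.187 push 9.0 rad 2.3
0.225 0.215 push 7.9 rad 0.7
0.250 0.243 push 6.5 rad 1.7
0.275 0.271 push 5.1 rad 0.4
0.300 0.299 push 4.2 rad -1.1
0.325 0.324 push 4.0 rad -2.6
0.350 0.347 push 4.6 rad -0.8
0.375 0.370 push 6.5 rad -0.5
0.400 0.392 push 8.9 rad -1.9
0.425 0.415 push 9.6 rad -1.8
0.450 0.440 push 9.9 rad -2.5
0.475 0.467 push 8.5 rad -2.1
0.500 0.494 push 7.4 rad -2.4
0.525 0.522 push 6.2 rad -2.6
0.550 0.549 push 4.3 rad -2.2
0.575 0.573 push 4.8 rad -3.1
0.600 0.596 push 5.7 rad -3.3
0.625 0.619 push 7.3 rad -2.9
0.650 0.641 push 7.3 rad -3.6
0.675 0.664 push 10.4 rad -3.7
0.700 0.688 push 9.1 rad -4.0
27.2667 [2.63191402 9.57941965 1.62478393]
```

Notches at about 0.365 and 0.615 (crests about 0.24 and 0.49), so notch 4 should be near 1.115. I'll keep going and stop at its force rise.

```bash
python3 - <<'E'
from adv import *
for d in np.arange(.725,1.101,.025):
    go(d); t,rad=push(); print(f'{d:.3f} {ang()-2.601:.3f} push {t:.1f} rad {rad:.1f}')
print(robot.read_t(),robot.read_opening()*87)
E
```

```text
0.725 0.714 push 9.0 rad -4.2
0.750 0.742 push 7.9 rad -4.2
0.775 0.769 push 5.5 rad -4.4
0.800 0.797 push 4.6 rad -3.5
0.825 0.821 push 5.0 rad -3.6
0.850 0.844 push 6.6 rad -3.9
0.875 0.866 push 6.8 rad -4.0
0.900 0.888 push 8.3 rad -5.0
0.925 0.910 push 10.5 rad -5.1
0.950 0.933 push 10.5 rad -5.1
0.975 0.959 push 10.4 rad -6.0
1.000 0.986 push 8.7 rad -5.1
1.025 1.014 push 6.7 rad -5.8
1.050 1.042 push 6.2 rad -4.9
1.075 1.067 push 4.8 rad -5.1
1.100 1.090 push 5.9 rad -6.7
32.6 23.118136457635185
```

```bash
python3 - <<'E'
from adv import *
go(1.12); robot.hold(.5); print(ang()-2.601,push(),robot.read_t(),robot.read_opening()*87,robot.read_grip_force())
t=grab('top','t1'); s=grab('side','s1'); w=grab('wrist','w5')
a=cv2.resize(t['im'][170:300,330:460,::-1],(400,400),interpolation=cv2.INTER_CUBIC); b=cv2.resize(s['im'][130:230,240:380,::-1],(400,400*100//140))
cv2.imwrite('pics/fin.png',np.hstack([a,np.pad(b,((0,400-len(b)),(0,0),(0,0)))]))
E
```

```text
1.1065404606546 (np.float64(7.13682634002541), np.float64(-5.4086768402355245)) 33.4333 22.570392480270716 45.00064702704549
```

View pics/fin.png

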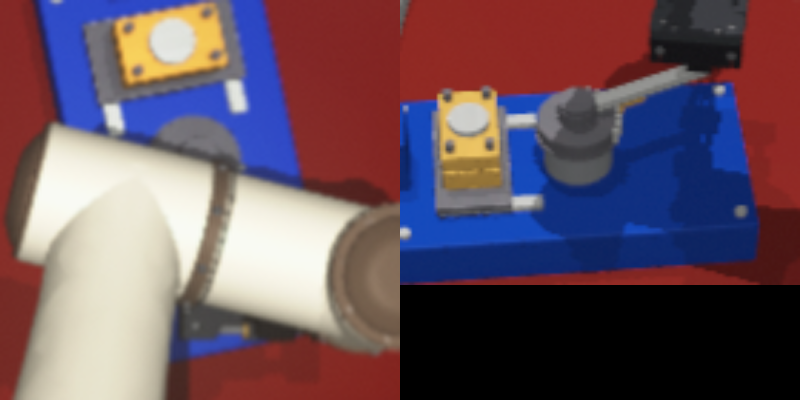

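The side view shows the lever swung round with its knob still in the gripper. The push of 7.1 N on the rising side fits the fourth notch, four full force cycles in, so I'm handing in the job.

```bash
python3 -c "
from workcell import robot
print(robot.close_job())"
```

```text
the job is handed in; nothing more can be done
None
```

The job is handed in at about 33 s: the rate lever points at the orange index to within about 0.4° and is released, and the ratchet lever is held in what the force readings show is its fourth notch (four push cycles, about 1.11 rad from home); the judging result was not shown.

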